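# Crack open a stuck desiccator lid

### The job

Open the stuck desiccator box just a crack to let air in: first take the red marker off its lid and press it down, centred, into the pen clip until it sits fully down in both forks with the blue sprung jaw closed over it, and let go of it. Only then pull the lid by its black bar handle until the sticky seal (orange lip) lets go, and finish while still holding the handle, keeping the lid still with its front edge about 25 mm open; do not let it fly open to 50 mm or more. Leave the amber bottle, the conical flask and the small white vial alone.

Things in the scene. Friction and masses are not known exactly. Their poses are not given: they have to be found in the camera images.
- desiccator: clear box with black gasket, fixed to the bench, 170 (x) x 190 (y) x 88 mm high, plus an 8 mm lid plate: top of the shut lid is 96 mm above the bench. Origin: centre of the underside; x points from the front (handle side, toward the robot) to the hinge at the back, z up. The marker starts lying on the lid's rear half, roughly along y.
- lid_hinge (a point): middle of the lid's hinge line, at the back of the box: 91 mm behind the box centre (+x of the desiccator) and 88 mm above the bench. The line runs along the desiccator's y axis.
- lid_angle (a joint): opening angle of the lid, rad: 0 shut, growing as the front edge goes up, stop at 0.6. The front edge is 178 mm from the hinge line: 0.14 rad is 25 mm open, 0.28 rad 50 mm. The seal resists with a peak of about 10 to 18 N (upward at the handle) at 0.01 to 0.03 rad, lets go with a small upward kick and is free from 0.07 rad; then only the weight (about 2 N) is left: released, it drops.
- handle_grip (a point): middle of the lid's black round bar handle: 12 mm thick, along the desiccator's y, its two posts (10 mm thick) 90 mm apart. Shut, the bar's centre line is 36 mm above the lid's top (132 mm above the bench), 60 mm in front of the box centre, 151 mm in front of the hinge line. The 30 mm under the bar are free.
- lid: the moving lid with its handle, 174 x 194 x 8 mm, grey rim round a clear pane, 0.3 kg; its front bead snaps out from under an orange sprung sealing lip on the box front when pulled; its origin lies on the hinge line.
- marker_mid (a point): centre of the red felt marker, 140 mm long along its x, 14 mm wide and 14 to 16 mm high, 11 g; the point is 7 mm above its underside (as it starts), so 103 mm above the bench when on the lid.
- marker: the same red marker; origin at the centre of its underside, x along it. Between the box and the clip stand a teal centrifuge (x 0.28 to 0.47, y 0.03 to 0.22) and behind it a tall instrument with a black screen (x over 0.47, y 0.1 to 0.4): cross over the centrifuge, 0.3 m above the bench and no farther out than 0.45 m, not past the screen.
- clip_seat (a point): where the marker's centre comes to lie in the pen clip, 41 mm above the bench. y runs along the slot, x across it from the tall white prongs (-x) to the blue jaw (+x). Either end of the marker may be at either side; its middle belongs midway between the forks, within 10 mm.
- pen_clip: white pen clip fixed to the bench, base 64 x 128 x 8 mm, origin under its middle, below clip_seat. Two forks at y = +42 and -42 mm, each 10 mm thick along y; slot 18 mm wide, floor 34 mm above the bench, prong tops 70 mm. Between the forks (y -37 to +37) nothing is higher than 17 mm above the bench, so fingers fit there.
- jaw (a joint): swing of the clip's blue sprung jaw, rad: 0 closed, growing as pushed out (+x). It has a nose beyond each fork (y = +53 and -53 mm): underside 52 mm above the bench, reaching to 3 mm from the slot's middle, with a sloped top (up to 76 mm) that guides a marker in. Pressing the marker straight down opens it by about 0.1 rad with about 3 to 15 N; it then springs back over the marker.
- amber_bottle: bystander: brown bottle with black cap, 58 x 58 x 108 mm, origin centre of the underside.
- conical_flask: bystander: clear conical flask, 68 x 68 x 109 mm, origin centre of the underside.
- small_vial: bystander: small white vial, 21 x 21 x 48 mm, origin centre of the underside.

How it is judged:
By the outcome, as a careful person would: the job done as asked, in the order asked, and still so for the second after the job is handed in, while the arm keeps its last pose, push and grip.
It also fails if it takes over 59 s, if anything falls off the work surface, if the arm or the gripper's body presses on something with over 40 N, if the wrist force passes 120 N, or if a joint passes its speed limit or range.

### The arm

A 6-joint arm with a two-finger parallel gripper is mounted at the origin on a cart in front of the work surface, level with it; the furniture and walls round the work are solid. World frame = base frame: x ahead of the robot, y to its left, z up, the work surface at z = 0. Lengths are in m, angles in degrees, forces in N, time in s.
With the tool pointing down it reaches from about 0.325 to 0.775 m from the base axis. Payload 5.5 kg.
Tool frame: the origin (TCP) lies on the centre line of the jaws, within the pads' length; the fingertips stand 14 mm ahead of it and the grasp point (between the pads) lies 5 mm behind it; z points along the fingers, y is the direction in which the jaws open and shut (so a half turn about z gives the same grasp; the last joint's range is limited). The gripper opens to 85 mm and grips with 20 to 120 N. Pads are 22 mm wide; open, the fingers measure 114 mm over their backs; the gripper's body (76 mm by 85 mm) begins 54 mm behind the grasp point. The pads swing forward as they close: fully open they stand 13 mm farther back than shut.
Start: joints at [-77.103, 5.22, 70.514, -0, 104.267, -3.249], TCP at [0.167, -0.576, 0.245] pointing down, gripper open.
Joint ranges: [-164.24, 164.24], [-49.07, 125.15], [9.68, 141.18], [-86.29, 266.29], [3.28, 154.24], [-151.56, 151.56]. Speed limits (degrees/s): [147.25, 147.25, 172.46, 180, 180, 180].

### API

Orientations are given as [roll, pitch, yaw] about the fixed x, y, z axes, in that order (R = Rz(yaw) Ry(pitch) Rx(roll)).
In Python, from plant import bot gives the robot as it stands.
- The arm moves only by the tool servo_tool, never from a script. Its argument "series" is a list of rows, each a list of 5 numbers: the shift along the tool's x, y, z in m, then the turn about the tool's z in degrees, then the finger opening in m, from 0 to 0.0854. A call has 1 to 12 rows; each row is the pose to reach, as a shift and turn from the pose measured when the call began, along the tool's axes at that moment; what a row does not reach only later rows make up. A row lasts 1/12 s, in which the tool goes at most 41.7 mm and 7.16 degrees, less where a joint would pass 70% of its speed; a pose out of reach is approached as far as the arm can. A call with a gripper value outside its range is refused whole. The fingers move at their own pace and stop on an object; "newtons" is the grip in N (left out, the last holds). Time passes only in rows, so rows that repeat a pose let the fingers close. It gives the time, the measured TCP pose, the force and the opening at its end, in the units of the state.
- bot.state(): the state, without advancing time (a new reading comes with each control period).
- bot.read_camera(name): name is "side" or "top" or "wrist"; returns a dict with "frame" (420x560x3 uint8, blue, green, red), "z_map" (420x560 float32, m along the optical axis (not along the pixel's ray), 0 where there is no reading), "mtx" (3x3 intrinsics, pixels), "pose" (4x4, takes a point from camera to world coordinates); the wrist camera has in their place "mount" (4x4, takes a point from camera to tool coordinates, whose origin is the TCP and whose axes are the flange's). Camera axes: x right, y up, looking along -z (the intrinsics and any distortion apply to the point x, -y, -z); pixel columns grow to the right and rows downward; lengths in m; the calibration is good to about 2 mm. A picture is of the moment at which its call begins: read the wrist's pose just before it.
- bot.hand_in(): hands the job in, once; it reports no verdict.
Trained networks look in a picture, given as the dict that the camera call returned (one of the last four; its "shot" number tells which), for a name from the list of things; names that differ only in an ending like _2 or _b are one class to them, and where a whole thing is asked for, a point or a joint stands for the part that bears it (a point fixed in the world has none). Each returns a list of dicts, best first, with "score" (0 to 1); they miss things now and then, are a little off and sometimes report something else, mostly with a low value. They report only what shows in the picture. A call takes as long as a camera call.
- bot.search_frame(picture, label): "location" ([x, y, z] in m, in the coordinates of the camera as it stood for that picture, good to about 4 mm: the middle of the surface that is visible of it).
- bot.mark_of(picture, label): "location" ([x, y, z] in m, in the coordinates of the camera as it stood for that picture, good to about 4 mm: a listed point, or the origin of a listed thing).
The state is a dict: "time_s": time; "q": joint angles; "joint_vel": joint speeds; "tau": joint torques, N m; "eef_pos": TCP position; "orientation": TCP orientation; "ft_force": force on the tool from outside, world axes, zero at the start; "moment": the same for the moment, N m; "gripper_width": finger opening in m.
Only numpy, scipy, OpenCV 4.12 (cv2) and the standard library are available. Lean on these libraries where they do the work, as an engineer would, in place of code of your own. Each camera call takes 0.05 s, during which the arm holds its last target.

## Working session

There is one attempt and no reset: what is moved stays moved. The work goes in short steps, Python scripts to look and compute and a tool call to move; the robot and the scene stay as the last step left them, time stands still between calls to the robot, and variables do not carry over. Pictures are saved under pics/ and viewed, and the job is handed in when it is done.

Besides the shell and the picture viewer there is one more tool, called after "Call:" as name(argument=value, ...) on one line, values as JSON. servo_tool: Moves the arm, as the interface text tells. Its arguments: {"type":"object","properties":{"series":{"type":"array","items":{"type":"array","items":{"type":"number"}}},"newtons":{"type":"number"}},"required":["series"]}

```bash
ls; mkdir -p pics; cat > h.py <<'E'
import numpy as np, cv2
from plant import bot
from scipy.spatial.transform import Rotation as R
def toolT(s):
    T=np.eye(4);T[:3,:3]=R.from_euler('xyz',s['orientation'],degrees=True).as_matrix();T[:3,3]=s['eef_pos'];return T
def cam(name):
    s=bot.state();p=bot.read_camera(name)
    T=np.array(p['pose']) if 'pose' in p else toolT(s)@np.array(p['mount'])
    return p,T
def w(T,l): return (T@np.append(l,1))[:3]
def px(p,T,P):
    c=np.linalg.inv(T)@np.append(P,1);c=np.array([c[0],-c[1],-c[2]]);u=p['mtx']@c;return u[:2]/u[2]
def unp(p,T,u,v,z=None):
    z=p['z_map'][int(v),int(u)] if z is None else z
    d=np.linalg.inv(p['mtx'])@np.array([u,v,1.])*z
    return w(T,[d[0],-d[1],-d[2]])
def cloud(p,T):
    z=p['z_map'];v,u=np.mgrid[:z.shape[0],:z.shape[1]]
    d=(np.linalg.inv(p['mtx'])@np.stack([u.ravel(),v.ravel(),np.ones(u.size)]))*z.ravel()
    d[1:]*=-1
    return (T[:3,:3]@d+T[:3,3:]).T.reshape(*z.shape,3)
E
python3 - <<'E'
from h import *
print(bot.state())
for n in ['top','side','wrist']:
    p,T=cam(n);cv2.imwrite(f'pics/{n}0.png',p['frame'])
    print(n,[k for k in p if k not in('frame','z_map')], T.round(3).tolist())
    for l in ['desiccator','lid_hinge','handle_grip','lid','marker_mid','marker','clip_seat','pen_clip','jaw','amber_bottle','conical_flask','small_vial']:
        try: r=bot.mark_of(p,l)
        except Exception as e: print(l,e); continue
        for d in r[:2]:
            P=w(T,d['location']);print(l,round(d['score'],2),P.round(3),px(p,T,P).round(0))
E
```

```text
pics
{'time_s': 0.0, 'q': array([-7.71012081e+01,  5.26377201e+00,  7.05827550e+01,  3.77370426e-04,
        1.04264831e+02, -3.25036593e+00]), 'joint_vel': array([-0.01058908, -0.01068644,  0.00215903,  0.12957877, -0.02168897,
        0.036851  ]), 'tau': array([-1.17040268e-03, -4.58734918e+01, -4.18023705e+01, -6.96763846e-05,
        1.15837753e-02,  1.93321659e-05]), 'eef_pos': array([ 0.16681126, -0.57608788,  0.24413526]), 'orientation': array([-1.79888842e+02, -6.67920230e-03,  1.61492439e+01]), 'ft_force': array([-0.32396615,  0.60934964, -0.44436929]), 'moment': array([-0.02275605, -0.01005392,  0.00488064]), 'gripper_width': 0.0856811322730501}
top ['mtx', 'pose', 'shot'] [[-0.024, 0.997, -0.07, 0.411], [-1.0, -0.024, 0.008, 0.14], [0.007, 0.07, 0.998, 1.686], [0.0, 0.0, 0.0, 1.0]]
lid_hinge 0.69 [ 0.623 -0.225  0.09 ] [405. 174.]
handle_grip 0.55 [ 0.48  -0.189  0.127] [397. 222.]
lid 0.9 [ 0.626 -0.221  0.089] [404. 173.]
lid 0.55 [0.477 0.427 0.004] [190. 230.]
marker_mid 0.43 [ 0.563 -0.205  0.1  ] [400. 194.]
marker 0.67 [ 0.562 -0.21   0.101] [401. 194.]
clip_seat 0
[... 1134 characters left out ...]
.325 -0.   ] [275. 288.]
jaw it knows: amber_bottle, clip_seat, conical_flask, desiccator, handle_grip, lid, lid_hinge, marker, marker_mid, pen_clip, small_vial
amber_bottle 0.82 [ 0.334 -0.132 -0.006] [369. 214.]
amber_bottle 0.38 [ 0.623 -0.229  0.086] [314. 153.]
conical_flask 0.59 [0.537 0.092 0.   ] [279. 222.]
conical_flask 0.59 [0.372 0.326 0.001] [274. 287.]
small_vial 0.5 [ 0.479  0.425 -0.002] [218. 291.]
wrist ['mtx', 'mount', 'shot'] [[0.277, 0.918, 0.283, 0.239], [-0.961, 0.265, 0.081, -0.555], [-0.0, -0.295, 0.956, 0.373], [0.0, 0.0, 0.0, 1.0]]
jaw it knows: amber_bottle, clip_seat, conical_flask, desiccator, handle_grip, lid, lid_hinge, marker, marker_mid, pen_clip, small_vial
```

```bash
python3 - <<'E'
import cv2
a=cv2.imread('pics/top0.png');b=cv2.imread('pics/side0.png')
cv2.imwrite('pics/top0c.png',cv2.resize(a[140:310,170:450],None,fx=2.8,fy=2.8,interpolation=cv2.INTER_CUBIC))
cv2.imwrite('pics/side0c.png',cv2.resize(b[100:340,170:440],None,fx=2.4,fy=2.4,interpolation=cv2.INTER_CUBIC))
E
```

```text
(no output)
```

View pics/top0c.png

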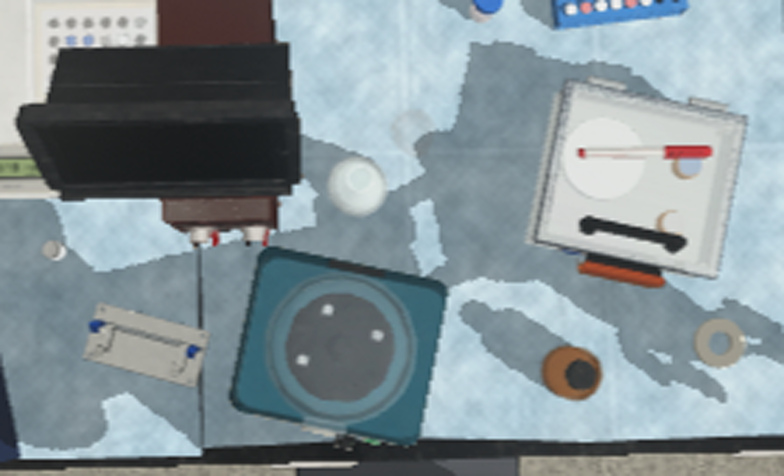

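View pics/side0c.png

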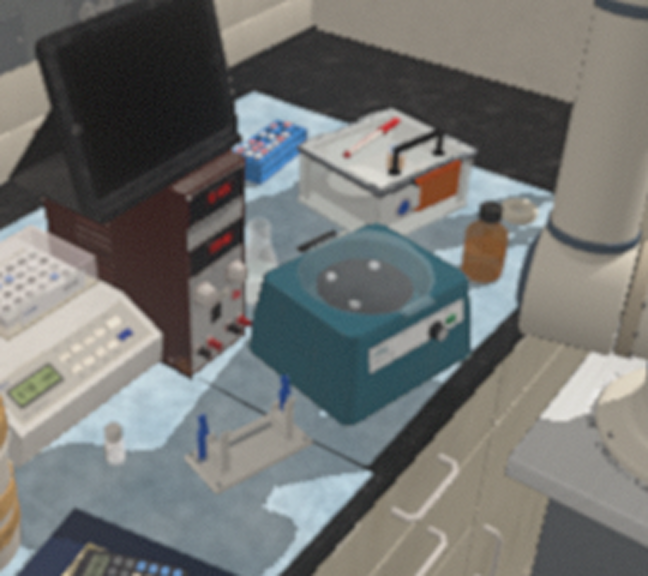

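View pics/wrist0.png

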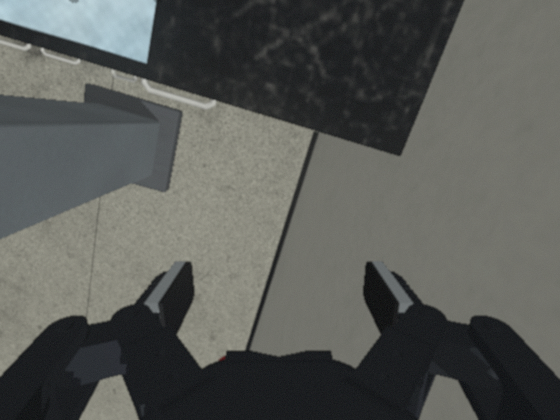

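The top view shows the marker at about (401,194), the handle at (397,222), the box yawed about -13°, and the clip at (221,263) with its blue jaws on the far (+x) side. The detections match in both cameras.

```bash
cat >> h.py <<'E'
def go(P,yaw):
    s=bot.state();T=toolT(s);d=T[:3,:3].T@(np.array(P)-s['eef_pos'])
    y=s['orientation'][2];t=-((yaw-y+180)%360-180)
    print('pos',s['eef_pos'].round(4),'rpy',s['orientation'].round(2),'t',s['time_s'],'F',s['ft_force'].round(1),'w',round(s['gripper_width'],4))
    print('shift',d.round(4),'turn',round(t,2))
E
python3 - <<'E'
from h import *
for n in ['top','side']:
    p,T=cam(n);C=cloud(p,T);f=p['frame'].astype(int)
    m=(f[...,2]>f[...,1]+50)&(f[...,2]>f[...,0]+50)&(C[...,2]>.07)&(C[...,2]<.13)&(abs(C[...,0]-.56)<.06)&(abs(C[...,1]+.2)<.1)
    P=C[m];print(n,len(P),P.mean(0),P.min(0),P.max(0))
    for u,v in [(377.9,194.3),(424.3,194.3)]: 
        if n=='top':print(unp(p,T,u,v),unp(p,T,u,v,1.59))
    # handle black
    g=f.max(-1);m=(g<60)&(C[...,2]>.12)&(C[...,2]<.15)&(abs(C[...,0]-.48)<.05)&(abs(C[...,1]+.19)<.1)
    P=C[m];print('handle',len(P),P.mean(0),np.linalg.svd(P[:,:2]-P[:,:2].mean(0),full_matrices=False)[2][0])
go([.56,-.205,.30],88)
E
```

```text
top 75 [ 0.56204271 -0.23983098  0.1087664 ] [ 0.55607098 -0.27134586  0.09840334] [ 0.56819965 -0.13618558  0.11772209]
[ 0.56271683 -0.13878555  0.10978925] [ 0.56315338 -0.1395891   0.10524302]
[ 0.55937094 -0.27375889  0.11122695] [ 0.55984971 -0.2750966   0.106133  ]
handle 113 [ 0.47789761 -0.18535399  0.13663453] [0.2332903  0.97240713]
side 33 [ 0.56007056 -0.24053077  0.1045334 ] [ 0.5535393  -0.29544819  0.09338093] [ 0.57006244 -0.13559351  0.11235377]
handle 40 [ 0.47214455 -0.19491822  0.13347124] [0.21315379 0.97701866]
pos [ 0.1668 -0.5764  0.2453] rpy [180.     0.    16.14] t 1.9 F [ 0.2 -0.3  0.5] w 0.0852
shift [ 0.4809 -0.2474 -0.0547] turn -71.86
```

Call:
servo_tool(series=[[0.036,-0.018,-0.005,-6,0.085],[0.072,-0.037,-0.01,-12,0.085],[0.108,-0.056,-0.015,-18,0.085],[0.144,-0.074,-0.02,-24,0.085],[0.18,-0.093,-0.025,-30,0.085],[0.216,-0.111,-0.03,-36,0.085],[0.252,-0.13,-0.035,-42,0.085],[0.288,-0.148,-0.04,-48,0.085],[0.324,-0.167,-0.045,-54,0.085],[0.36,-0.185,-0.05,-60,0.085],[0.4,-0.205,-0.05,-66,0.085],[0.435,-0.225,-0.05,-72,0.085]])

```text
time_s: 2.9
eef_pos: [0.5223, -0.239, 0.296]
orientation: [179.9, 0.0, 88.4]
ft_force: [0.8, -1.5, -0.3]
gripper_width: 0.0849
```

```bash
python3 - <<'E'
from h import *
go([.561,-.206,.26],88.6)
E
```

```text
pos [ 0.5223 -0.239   0.296 ] rpy [1.7993e+02 4.0000e-02 8.8430e+01] t 2.9 F [ 0.8 -1.5 -0.3] w 0.0849
shift [0.034  0.0377 0.036 ] turn -0.17
```

Call:
servo_tool(series=[[0.017,0.019,0.02,0,0.085],[0.034,0.038,0.036,0,0.085],[0.034,0.038,0.036,0,0.085],[0.034,0.038,0.036,0,0.085]])

```text
time_s: 3.23
eef_pos: [0.5614, -0.2049, 0.2581]
orientation: [-179.9, -0.0, 88.6]
ft_force: [-0.2, 0.1, 0.0]
gripper_width: 0.085
```

```bash
python3 - <<'E'
from h import *
p,T=cam('wrist');cv2.imwrite('pics/w1.png',p['frame']);np.save('w1T.npy',T)
for l in ['marker_mid','marker','handle_grip','lid_hinge']:
    for d in bot.mark_of(p,l)[:2]:
        P=w(T,d['location']);print(l,round(d['score'],2),P.round(4),px(p,T,P).round(0))
f=p['frame'].astype(int);C=cloud(p,T)
m=(f[...,2]>f[...,1]+50)&(f[...,2]>f[...,0]+50)&(C[...,2]>.07)&(C[...,2]<.13)&(abs(C[...,0]-.56)<.06)&(abs(C[...,1]+.2)<.1)
P=C[m];print(len(P),P.mean(0),P.min(0),P.max(0))
m=(C[...,2]>.104)&(C[...,2]<.118)&(abs(C[...,0]-.56)<.03)&(abs(C[...,1]+.2)<.12)
P=C[m];
if len(P):
    a=np.linalg.svd(P[:,:2]-P[:,:2].mean(0),full_matrices=False)[2][0];t=(P[:,:2]-P[:,:2].mean(0))@a
    print(len(P),P.mean(0),a,t.min(),t.max(), P[:,:2].mean(0)+a*(t.min()+t.max())/2)
go([.561,-.206,.26],88.6)
E
```

```text
marker_mid 0.8 [ 0.5633 -0.2063  0.101 ] [280. 199.]
marker 0.93 [ 0.5668 -0.2055  0.0993] [284. 198.]
handle_grip 0.65 [ 0.476  -0.1927  0.13  ] [184. 195.]
lid_hinge 0.9 [ 0.6223 -0.2227  0.0883] [336. 210.]
lid_hinge 0.16 [ 0.6272 -0.2241  0.0849] [340. 210.]
446 [ 0.56248842 -0.24032002  0.10845791] [ 0.5571205  -0.27364135  0.10344253] [ 0.56742117 -0.13743641  0.11182567]
1433 [ 0.56369833 -0.20496866  0.10684363] [-0.01060574 -0.99994376] -0.06930192086333233 0.06936318522871497 [ 0.56369801 -0.20499929]
pos [ 0.5608 -0.2072  0.2615] rpy [1.7981e+02 1.0000e-01 8.8330e+01] t 3.4833 F [-0.9 -0.1  1. ] w 0.0849
shift [0.0012 0.0002 0.0015] turn -0.27
```

View pics/w1.png

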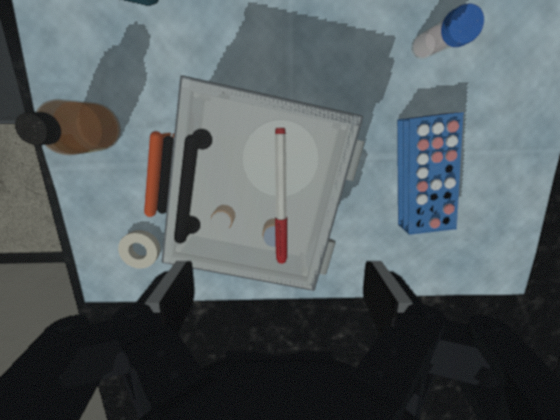

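The wrist view shows the marker vertical at (281,130)-(281,262), with its centre at about (0.563,-0.205) as the depth map also gives. The fingers are clear of the handle at (190,190).

Call:
servo_tool(series=[[0.002,0.002,0.03,-0.7,0.085],[0.002,0.002,0.06,-0.7,0.085],[0.002,0.002,0.09,-0.7,0.07],[0.002,0.002,0.115,-0.7,0.06],[0.002,0.002,0.13,-0.7,0.05],[0.002,0.002,0.14,-0.7,0.045],[0.002,0.002,0.145,-0.7,0.045],[0.002,0.002,0.147,-0.7,0.045],[0.002,0.002,0.147,-0.7,0.045]], newtons=50)

```text
time_s: 4.23
eef_pos: [0.5636, -0.206, 0.1156]
orientation: [179.7, 0.1, 89.0]
ft_force: [0.4, 0.2, 1.1]
gripper_width: 0.0449
```

```bash
python3 - <<'E'
from h import *
go([.563,-.205,.1135],89)
E
```

```text
pos [ 0.5636 -0.206   0.1156] rpy [1.7973e+02 1.4000e-01 8.9000e+01] t 4.2333 F [0.4 0.2 1.1] w 0.0449
shift [ 0.001  -0.0007  0.0021] turn 0.0
```

Call:
servo_tool(series=[[0.001,-0.0005,0.002,0,0.03],[0.001,-0.0005,0.002,0,0.02],[0.001,-0.0005,0.002,0,0.005],[0.001,-0.0005,0.002,0,0.005],[0.001,-0.0005,0.002,0,0.005],[0.001,-0.0005,0.002,0,0.005]], newtons=50)

```text
time_s: 4.73
eef_pos: [0.5637, -0.2052, 0.115]
orientation: [179.6, 0.2, 89.0]
ft_force: [-0.2, 0.1, 6.5]
gripper_width: 0.0117
```

```bash
python3 - <<'E'
from h import *
go([.563,-.205,.30],89)
E
```

```text
pos [ 0.5637 -0.2052  0.115 ] rpy [179.61   0.19  89.01] t 4.7333 F [-0.2  0.1  6.5] w 0.0117
shift [-0.0004  0.0005 -0.185 ] turn 0.01
```

Call:
servo_tool(series=[[0,0,-0.005,0,0.005],[0,0,-0.012,0,0.005],[0,0,-0.02,0,0.005],[0,0,-0.03,0,0.005],[0,0,-0.05,0,0.005],[0,0,-0.08,0,0.005],[0,0,-0.11,0,0.005],[0,0,-0.14,0,0.005],[0,0,-0.17,0,0.005],[0,0,-0.19,0,0.005],[0,0,-0.195,0,0.005]])

```text
time_s: 5.65
eef_pos: [0.5629, -0.2048, 0.3162]
orientation: [179.2, 0.4, 89.0]
ft_force: [0.5, -0.0, 0.0]
gripper_width: 0.0117
```

```bash
python3 - <<'E'
from h import *
p,T=cam('wrist');cv2.imwrite('pics/w2.png',p['frame'])
q,S=cam('side');cv2.imwrite('pics/s2.png',cv2.resize(q['frame'][60:220,240:420],None,fx=3,fy=3))
go([.45,-.1,.31],89)
E
```

```text
pos [ 0.5627 -0.2047  0.3119] rpy [179.43   0.26  89.01] t 5.75 F [ 0.7  1.3 -0.8] w 0.0119
shift [ 0.1027 -0.1145  0.0003] turn 0.01
```

View pics/w2.png

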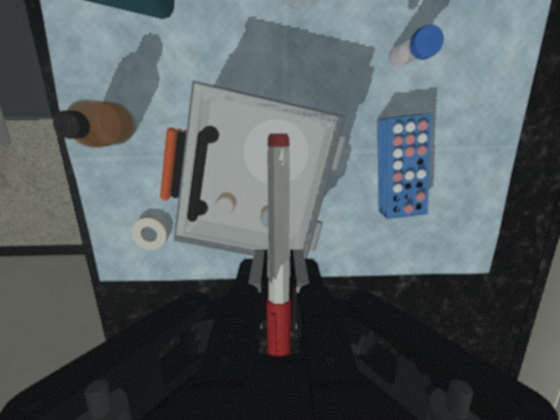

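View pics/s2.png

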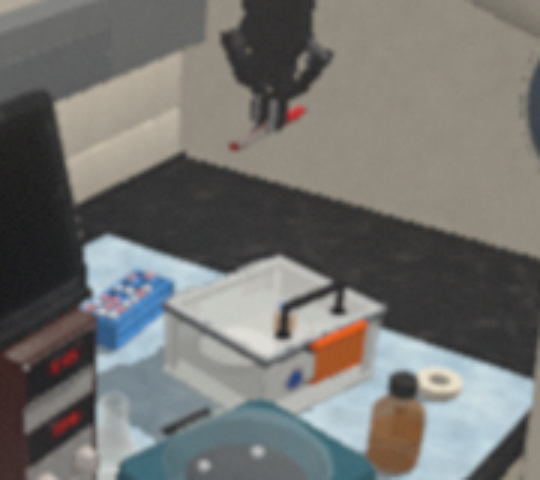

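The marker is gripped at its middle and looks level. The lid is still shut.

Call:
servo_tool(series=[[0.016,-0.033,-0.005,0,0.005],[0.033,-0.066,-0.007,0,0.005],[0.049,-0.099,-0.007,0,0.005],[0.066,-0.132,-0.007,2,0.005],[0.082,-0.16,-0.007,4,0.005],[0.115,-0.166,-0.007,6,0.005],[0.15,-0.172,-0.007,8,0.005],[0.185,-0.178,-0.007,10,0.005],[0.22,-0.184,-0.007,12,0.005],[0.255,-0.187,-0.007,14,0.005],[0.29,-0.191,-0.007,15,0.005],[0.325,-0.195,-0.007,15,0.005]])

```text
time_s: 6.75
eef_pos: [0.3724, 0.1252, 0.3131]
orientation: [179.5, 0.2, 73.9]
ft_force: [1.2, 0.3, 0.2]
gripper_width: 0.0118
```

```bash
python3 - <<'E'
from h import *
go([.36,.2,.315],74);go([.367,.329,.25],74)
E
```

```text
pos [0.3724 0.1252 0.3131] rpy [179.53   0.19  73.94] t 6.75 F [1.2 0.3 0.2] w 0.0118
shift [ 0.0685 -0.0326 -0.0024] turn -0.06
pos [0.3724 0.1252 0.3131] rpy [179.53   0.19  73.94] t 6.75 F [1.2 0.3 0.2] w 0.0118
shift [ 0.1946 -0.0621  0.0619] turn -0.06
```

Call:
servo_tool(series=[[0.033,-0.02,0,0,0.005],[0.066,-0.04,0,0,0.005],[0.095,-0.062,0.01,0,0.005],[0.095,-0.062,0.01,0,0.005],[0.095,-0.062,0.01,0,0.005]])

```text
time_s: 7.17
eef_pos: [0.3378, 0.2347, 0.2992]
orientation: [179.7, 0.4, 74.2]
ft_force: [0.4, -0.2, -0.6]
gripper_width: 0.0116
```

```bash
python3 - <<'E'
from h import *
p,T=cam('wrist');cv2.imwrite('pics/w3.png',p['frame']);np.savez('w3.npz',T=T,z=p['z_map'],f=p['frame'],m=p['mtx'])
for l in ['clip_seat','pen_clip','marker_mid','marker']:
    for d in bot.mark_of(p,l)[:2]:
        P=w(T,d['location']);print(l,round(d['score'],2),P.round(4),px(p,T,P).round(0))
go([.367,.329,.25],74)
E
```

```text
clip_seat 0.75 [0.3704 0.3289 0.042 ] [282.  98.]
clip_seat 0.26 [0.3384 0.2314 0.2838] [280. 269.]
pen_clip 0.63 [ 0.3713  0.3268 -0.0007] [283. 101.]
marker 0.63 [0.3419 0.2324 0.2823] [286. 264.]
pos [0.3398 0.2324 0.3022] rpy [179.53   0.21  73.8 ] t 7.4167 F [-0.7  1.   1.1] w 0.0119
shift [ 0.1005 -0.0012  0.0518] turn -0.2
```

View pics/w3.png

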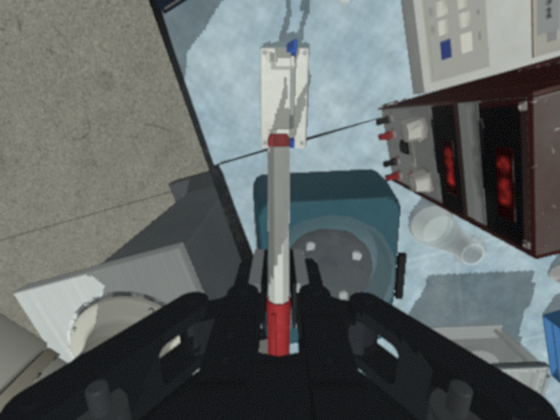

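```bash
python3 - <<'E'
from h import *
d=np.load('w3.npz');p={'z_map':d['z'],'mtx':d['m']};T=d['T'];C=cloud(p,T);f=d['f'].astype(int)
mx=f.max(-1);mn=f.min(-1)
m=(C[...,2]>.002)&(C[...,2]<.02)&(abs(C[...,0]-.37)<.06)&(abs(C[...,1]-.33)<.09)&(mn>120)&(mx-mn<25)
m=cv2.morphologyEx(m.astype(np.uint8),cv2.MORPH_OPEN,np.ones((3,3)))
m2=np.zeros_like(m);P=C[m>0][:,:2].astype(np.float32)
print(len(P),P.mean(0),cv2.minAreaRect(P*1000))
cv2.imwrite('pics/m3.png',cv2.resize(m[20:180,220:340]*255,None,fx=4,fy=4))
b=(f[...,0]>f[...,2]+60)&(abs(C[...,0]-.37)<.06)&(abs(C[...,1]-.33)<.09)
n,L,st,ce=cv2.connectedComponentsWithStats(b.astype(np.uint8))
for i in range(1,n): print('blue',st[i],C[L==i].mean(0),C[L==i].min(0),C[L==i].max(0))
# marker in tool frame
s=toolT(bot.state())
Q=(C-s[:3,3])@s[:3,:3]
m=(abs(Q[...,1])<.02)&(Q[...,2]>-.01)&(Q[...,2]<.03)&(abs(Q[...,0])<.09)&(d['z']>0)
r=m&(f[...,2]>f[...,1]+40)&(f[...,2]>f[...,0]+40)
print(Q[r].min(0),Q[r].max(0))
for lo in np.arange(-.075,.08,.01):
    k=m&(Q[...,0]>lo)&(Q[...,0]<lo+.01)&(abs(Q[...,1])<.01)
    if k.sum()>5: print(lo.round(3),k.sum(),Q[k].mean(0).round(4),Q[k][:,1].min().round(4),Q[k][:,1].max().round(4))
E
```

```text
3703 [0.37513816 0.33418125] ((373.22381591796875, 328.8970947265625), (127.81177520751953, 63.9759635925293), 73.62696838378906)
blue [287  39  10  16 106] [0.39504369 0.37586155 0.0655322 ] [0.38994424 0.37193601 0.04011751] [0.39961118 0.38109403 0.07702943]
blue [291 139   3   9  26] [0.36735898 0.27580177 0.07339788] [0.36511354 0.27119685 0.05603388] [0.36938638 0.27962456 0.07664726]
blue [551 341   1   1   1] [0.35834292 0.3079691  0.42683137] [0.35834292 0.3079691  0.42683137] [0.35834292 0.3079691  0.42683137]
[-0.05350217 -0.00858644 -0.00837539] [0.07071401 0.00435582 0.0155265 ]
-0.055 193 [-0.0483 -0.0017  0.0099] -0.0081 0.0043
-0.045 325 [-0.04   -0.0018  0.0095] -0.008 0.0047
-0.035 363 [-0.0301 -0.002   0.0097] -0.0086 0.0046
-0.025 430 [-0.0201 -0.0022  0.0107] -0.0086 0.0044
-0.015 359 [-0.0097 -0.0021  0.0102] -0.0081 0.0038
-0.005 421 [-0.     -0.0022  0.0093] -0.0081 0.0038
0.005 803 [0.0113 0.0004 0.0057] -0.01 0.0099
0.015 368 [ 0.02   -0.0024  0.0118] -0.0078 0.0026
0.025 420 [ 0.03   -0.0025  0.0121] -0.0078 0.0029
0.035 433 [ 0.0401 -0.0025  0.0122] -0.0077 0.0028
0.045 455 [ 0.0501 -0.0025  0.0124] -0.0077 0.0026
0.055 471 [ 0.0601 -0.0027  0.0126] -0.0077 0.0024
0.065 299 [ 0.0682 -0.0027  0.0131] -0.0077 0.0023
```

```bash
python3 - <<'E'
import cv2
a=cv2.imread('pics/w3.png');cv2.imwrite('pics/w3c.png',cv2.resize(a[30:190,220:340],None,fx=5,fy=3.7,interpolation=cv2.INTER_CUBIC))
E
```

```text
(no output)
```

View pics/w3c.png

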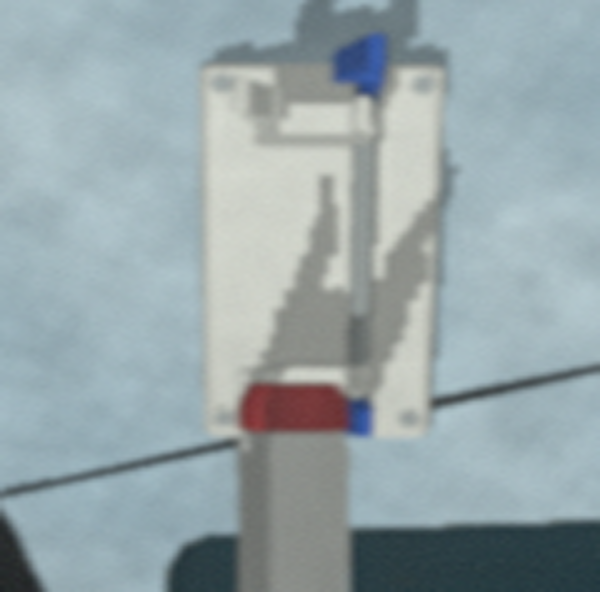

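```bash
python3 - <<'E'
from h import *
d=np.load('w3.npz');a=d['f'];cv2.imwrite('pics/w3d.png',cv2.resize(a[125:365,210:350],None,fx=4,fy=2.5,interpolation=cv2.INTER_CUBIC))
print(d['m']);p,T=cam('wrist');print(p['mount'].round(4))
q,S=cam('side');s=bot.state();c=px(q,S,s['eef_pos']);print(c, q['mtx'][0,0])
u,v=c.astype(int);cv2.imwrite('pics/s3.png',cv2.resize(q['frame'][v-45:v+45,u-60:u+60],None,fx=6,fy=6,interpolation=cv2.INTER_CUBIC))
t=np.load('w3.npz');C=cloud(p,T);Q=(C-s['eef_pos'])@toolT(s)[:3,:3]
for r in [145,160,180,200,220,235,310,330,345]: print(r,[tuple((Q[r,c]*1000).round(1)) for c in range(264,296,3)])
E
```

```text
[[290.97583818   0.         278.27160442]
 [  0.         290.97583818 209.77981729]
 [  0.           0.           1.        ]]
[[-7.000e-04  9.559e-01  2.938e-01  7.510e-02]
 [ 1.000e+00  3.000e-04  1.200e-03  4.000e-04]
 [ 1.100e-03  2.938e-01 -9.559e-01 -1.282e-01]
 [ 0.000e+00  0.000e+00  0.000e+00  1.000e+00]]
[310.04369999 176.94091771] 423.29570396765087
145 [(np.float64(41.3), np.float64(-20.5), np.float64(295.4)), (np.float64(41.4), np.float64(-16.1), np.float64(293.4)), (np.float64(64.1), np.float64(-3.6), np.float64(9.5)), (np.float64(64.1), np.float64(-2.2), np.float64(8.9)), (np.float64(64.2), np.float64(-0.8), np.float64(7.9)), (np.float64(64.1), np.float64(0.6), np.float64(9.0)), (np.float64(64.1), np.float64(2.0), np.float64(8.5)), (np.float64(64.0), np.float64(3.4), np.float64(9.8)), (np.float64(63.8), np.float64(4.8), np.float64(12.2)), (np.float64(46.6), np.float64(15.2), np.float64(227.9)), (np.float64(41.2), np.float64(22.3), np.float64(295.8))]
160 [(np.float64(18.9), np.float64(-21.3), np.float64(304.2)), (np.float64(19.0), np.float64(-16.8), np.float64(303.6)),
[... 4167 characters left out ...]
.5)), (np.float64(-181.4), np.float64(19.9), np.float64(182.5))]
345 [(np.float64(-1002.6), np.float64(-73.6), np.float64(1067.3)), (np.float64(-1000.5), np.float64(-58.5), np.float64(1065.0)), (np.float64(-47.2), np.float64(-4.5), np.float64(7.7)), (np.float64(-44.8), np.float64(-2.8), np.float64(5.0)), (np.float64(-45.3), np.float64(-1.1), np.float64(5.6)), (np.float64(-45.7), np.float64(0.6), np.float64(6.1)), (np.float64(-46.5), np.float64(2.3), np.float64(6.9)), (np.float64(-45.9), np.float64(4.0), np.float64(6.2)), (np.float64(-50.0), np.float64(5.8), np.float64(10.8)), (np.float64(-315.1), np.float64(22.7), np.float64(304.9)), (np.float64(-314.9), np.float64(28.1), np.float64(304.7))]
```

View pics/w3d.png

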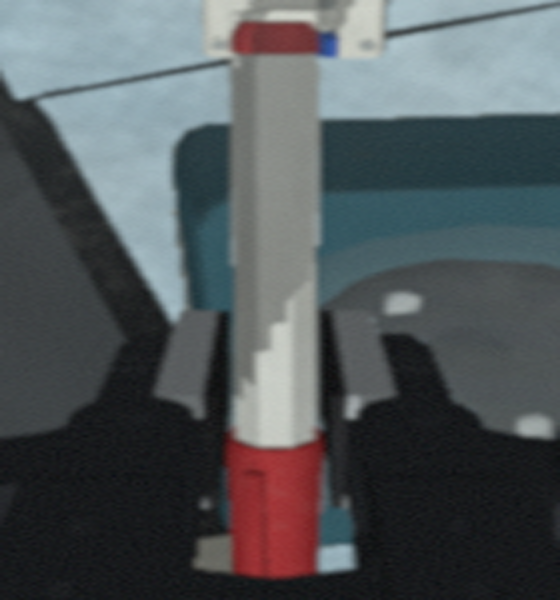

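View pics/s3.png

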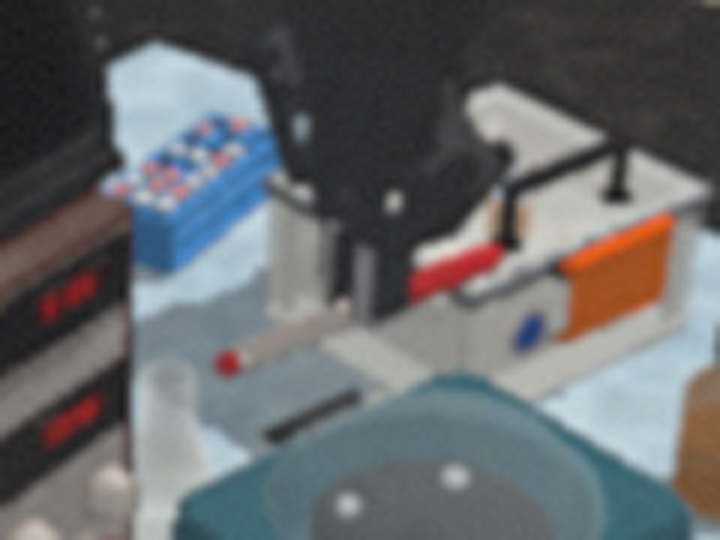

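```bash
python3 - <<'E'
from h import *
S=[];K=[];M=[]
for i in range(8):
    s=bot.state();p=bot.read_camera('wrist');T=toolT(s)@p['mount'];C=cloud(p,T);f=p['frame'].astype(int)
    mx=f.max(-1);mn=f.min(-1)
    m=(C[...,2]>.002)&(C[...,2]<.02)&(abs(C[...,0]-.37)<.06)&(abs(C[...,1]-.33)<.09)&(mn>120)&(mx-mn<25)
    m=cv2.morphologyEx(m.astype(np.uint8),cv2.MORPH_OPEN,np.ones((3,3)))
    r=cv2.minAreaRect((C[m>0][:,:2]*1000).astype(np.float32))
    S.append(np.r_[s['eef_pos']*1000,s['orientation']]);K.append(np.r_[r[0],r[1],r[2]])
    Q=(np.append(np.array(r[0])/1000,.008)-s['eef_pos'])@toolT(s)[:3,:3]
    Qc=(C-s['eef_pos'])@toolT(s)[:3,:3]
    mm=[np.r_[Qc[v,267:293][abs(Qc[v,267:293,2])<.02][:,1].min(),Qc[v,267:293][abs(Qc[v,267:293,2])<.02][:,1].max()].mean()*1000 for v in (160,200,235,330)]
    M.append(np.r_[Q*1000,mm])
    print(S[-1].round(2),K[-1].round(1),M[-1].round(1))
S=np.array(S);K=np.array(K);M=np.array(M)
print(S.mean(0).round(2),S.std(0).round(2),K.mean(0).round(2),M.mean(0).round(2),M.std(0).round(2),bot.state()['time_s'])
E
```

```text
[3.3975e+02 2.3259e+02 3.0244e+02 1.7951e+02 1.8000e-01 7.3800e+01] [373.5 329.4 126.8  64.   73.6] [1.033e+02 2.900e+00 2.942e+02 3.000e-01 3.000e-01 3.000e-01 2.000e-01]
[3.3968e+02 2.3272e+02 3.0246e+02 1.7951e+02 1.8000e-01 7.3820e+01] [373.3 329.  125.5  64.   73.8] [1.027e+02 2.900e+00 2.942e+02 3.000e-01 3.000e-01 3.000e-01 2.000e-01]
[3.3961e+02 2.3286e+02 3.0250e+02 1.7952e+02 1.8000e-01 7.3840e+01] [373.1 328.3 127.   64.2  73.7] [101.9   3.1 294.2   0.3   0.3   0.3   0.3]
[3.3954e+02 2.3302e+02 3.0247e+02 1.7952e+02 1.8000e-01 7.3860e+01] [373.1 328.3 127.   64.   73.6] [1.018e+02 3.300e+00 2.942e+02 3.000e-01 3.000e-01 3.000e-01 2.000e-01]
[3.3943e+02 2.3316e+02 3.0243e+02 1.7952e+02 1.8000e-01 7.3880e+01] [373.2 328.4 127.   64.2  73.6] [1.018e+02 3.500e+00 2.942e+02 3.000e-01 3.000e-01 3.000e-01 2.000e-01]
[3.3936e+02 2.3327e+02 3.0239e+02 1.7953e+02 1.9000e-01 7.3890e+01] [373.2 328.6 127.   64.2  73.7] [101.9   3.6 294.1   0.3   0.3   0.3   0.3]
[3.3931e+02 2.3336e+02 3.0238e+02 1.7953e+02 1.9000e-01 7.3910e+01] [373.2 328.8 127.4  64.   73.7] [102.    3.7 294.1   0.3   0.3   0.3   0.3]
[3.3927e+02 2.3345e+02 3.0233e+02 1.7953e+02 1.9000e-01 7.3920e+01] [373.2 328.8 127.   64.   73.7] [102.    3.8 294.    0.3   0.3   0.3   0.3]
[3.3949e+02 2.3305e+02 3.0243e+02 1.7952e+02 1.8000e-01 7.3860e+01] [0.17 0.29 0.05 0.01 0.   0.04] [373.2  328.71 126.83  64.07  73.68] [1.0219e+02 3.3400e+00 2.9414e+02 3.1000e-01 3.0000e-01 2.9000e-01
 2.5000e-01] [0.51 0.32 0.06 0.02 0.01 0.01 0.01] 7.9167
```

Call:
servo_tool(series=[[0.034,0.002,0,0,0.005],[0.068,0.004,0,0,0.005],[0.101,0.006,0.01,0.2,0.005],[0.101,0.006,0.04,0.2,0.005],[0.101,0.006,0.075,0.2,0.005],[0.101,0.006,0.11,0.2,0.005],[0.101,0.006,0.14,0.2,0.005],[0.101,0.006,0.155,0.2,0.005],[0.101,0.006,0.16,0.2,0.005],[0.101,0.006,0.16,0.2,0.005],[0.101,0.006,0.16,0.2,0.005],[0.101,0.006,0.16,0.2,0.005]])

```text
time_s: 8.92
eef_pos: [0.3748, 0.3286, 0.1442]
orientation: [179.4, 0.0, 73.7]
ft_force: [0.3, -0.4, 0.1]
gripper_width: 0.0118
```

```bash
cat > clip.py <<'E'
from h import *
import sys
def meas(tag,n=3):
    for i in range(n):
        s=bot.state();p=bot.read_camera('wrist');T=toolT(s)@p['mount'];C=cloud(p,T);f=p['frame'].astype(int)
        mx=f.max(-1);mn=f.min(-1)
        m=(C[...,2]>.002)&(C[...,2]<.02)&(abs(C[...,0]-.37)<.07)&(abs(C[...,1]-.33)<.1)&(mn>100)&(mx-mn<30)
        m=cv2.morphologyEx(m.astype(np.uint8),cv2.MORPH_OPEN,np.ones((3,3)))
        r=cv2.minAreaRect((C[m>0][:,:2]*1000).astype(np.float32))
        Q=(np.append(np.array(r[0])/1000,.008)-s['eef_pos'])@toolT(s)[:3,:3]
        print('clip',np.round([*r[0],*r[1],r[2]],1),'tool',(Q*1000).round(1))
    cv2.imwrite(f'pics/{tag}.png',p['frame'])
    b=(f[...,0]>f[...,2]+60)&(abs(C[...,0]-.37)<.06)&(abs(C[...,1]-.33)<.09)
    k,L,st,ce=cv2.connectedComponentsWithStats(b.astype(np.uint8))
    for i in range(1,k):
        if st[i][4]>10: print('blue',st[i],C[L==i].mean(0).round(4),C[L==i].min(0).round(4),C[L==i].max(0).round(4))
    q,S=cam('side');cv2.imwrite(f'pics/{tag}s.png',cv2.resize(q['frame'][220:320,215:335],None,fx=6,fy=6,interpolation=cv2.INTER_CUBIC))
E
python3 - <<'E'
from clip import *
meas('w4')
go([.3732,.3288,.1],73.7)
E
```

```text
clip [374.1 332.  121.   64.   73.7] tool [  3.1  -3.  136.2]
clip [374.2 332.4 120.   64.1  73.8] tool [  3.5  -3.  136.2]
clip [374.1 332.1 120.6  64.2  73.7] tool [  3.3  -2.9 136. ]
pos [0.3745 0.3283 0.1434] rpy [1.7946e+02 9.0000e-02 7.3730e+01] t 9.1167 F [-0.2 -0.8  0.1] w 0.0118
shift [ 0.0001 -0.0018  0.0434] turn 0.03
```

View pics/w4.png

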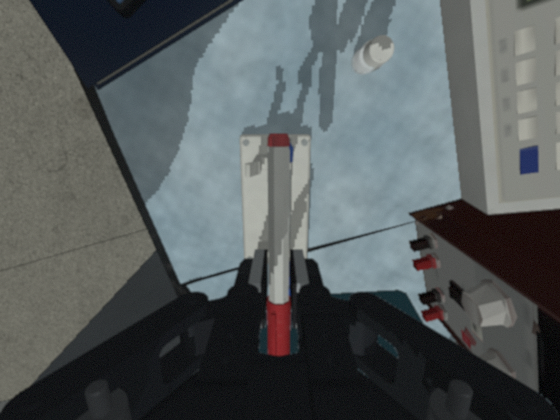

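View pics/w4s.png

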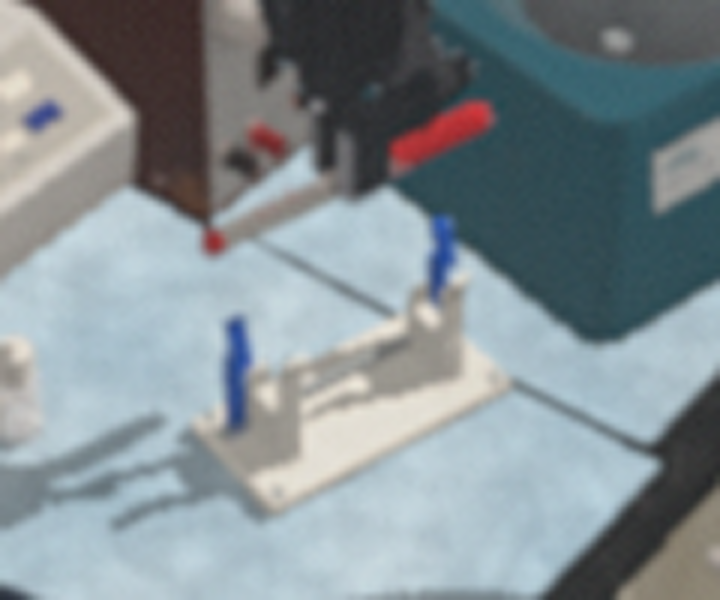

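Call:
servo_tool(series=[[0,-0.001,0.015,0,0.005],[0,-0.002,0.03,0,0.005],[0,-0.002,0.04,0,0.005],[0,-0.002,0.042,0,0.005],[0,-0.002,0.042,0,0.005],[0,-0.002,0.042,0,0.005],[0,-0.002,0.042,0,0.005],[0,-0.002,0.042,0,0.005]], newtons=60)

```text
time_s: 9.78
eef_pos: [0.3734, 0.329, 0.1024]
orientation: [179.4, 0.0, 73.7]
ft_force: [-0.8, -1.3, -0.6]
gripper_width: 0.0115
```

```bash
python3 - <<'E'
from clip import *
meas('w5',2)
go([.3729,.3289,.056],73.7)
E
```

```text
clip [376.7 340.7 100.9  64.   73.8] tool [12.1 -1.1 94.4]
clip [376.6 340.8 102.2  64.1  74.1] tool [12.3 -1.2 94.3]
blue [297 166   2   6  11] [0.3977 0.3743 0.0751] [0.3972 0.3729 0.0741] [0.3982 0.3758 0.0761]
blue [292 329   5   7  32] [0.368  0.2738 0.0754] [0.3663 0.2709 0.0744] [0.3698 0.2768 0.0764]
pos [0.3731 0.3289 0.1019] rpy [1.7943e+02 5.0000e-02 7.3730e+01] t 9.9333 F [ 0.5 -1.  -0.9] w 0.0116
shift [-0.     -0.0007  0.0459] turn 0.03
```

View pics/w5.png

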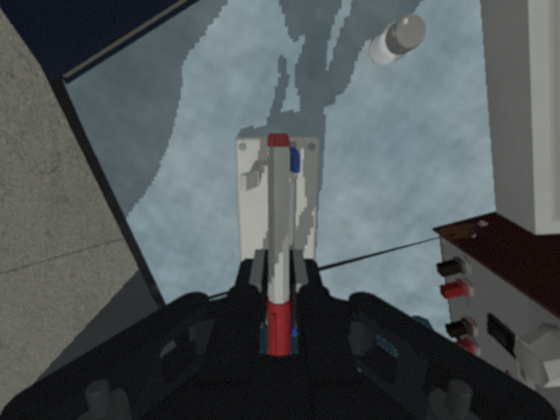

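View pics/w5s.png

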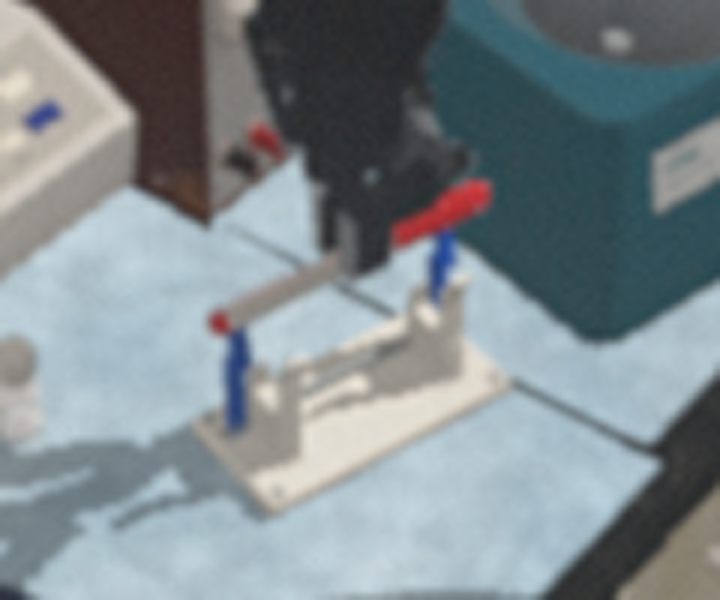

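Marker and slot line up in both views: the jaw noses lie just right of the marker, at (294,158) and (294,332). Now I press down.

Call:
servo_tool(series=[[0,-0.001,0.004,0,0.005],[0,-0.001,0.009,0,0.005],[0,-0.001,0.014,0,0.005],[0,-0.001,0.018,0,0.005],[0,-0.001,0.022,0,0.005],[0,-0.001,0.026,0,0.005],[0,-0.001,0.03,0,0.005],[0,-0.001,0.034,0,0.005],[0,-0.001,0.038,0,0.005],[0,-0.001,0.042,0,0.005],[0,-0.001,0.044,0,0.005],[0,-0.001,0.044,0,0.005]], newtons=70)

```text
time_s: 10.93
eef_pos: [0.373, 0.3283, 0.0569]
orientation: [179.4, 0.1, 73.7]
ft_force: [0.6, -0.3, 0.0]
gripper_width: 0.0109
```

```bash
python3 - <<'E'
from clip import *
meas('w6',1)
go([.3729,.3289,.053],73.7)
E
```

```text
clip [377.1 342.6  96.9  63.9  73.6] tool [15.  -0.5 48.8]
pos [0.3731 0.3287 0.0578] rpy [1.7938e+02 6.0000e-02 7.3710e+01] t 11.0333 F [-0.7 -0.2  0.4] w 0.0109
shift [ 0.0001 -0.0003  0.0048] turn 0.01
```

View pics/w6s.png

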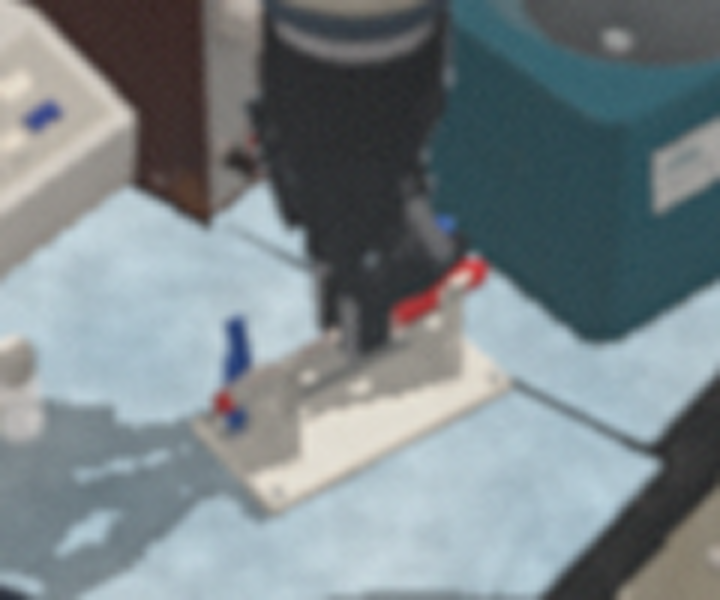

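Call:
servo_tool(series=[[0,0,0.001,0,0.005],[0,0,0.002,0,0.005],[0,0,0.003,0,0.005],[0,0,0.004,0,0.005],[0,0,0.005,0,0.005],[0,0,0.005,0,0.005]])

```text
time_s: 11.53
eef_pos: [0.3732, 0.3288, 0.0532]
orientation: [179.4, 0.0, 73.7]
ft_force: [-3.1, -0.2, 3.1]
gripper_width: 0.0113
```

```bash
python3 - <<'E'
from clip import *
meas('w7',1)
go([.3729,.3289,.053],73.7)
E
```

```text
clip [377.4 343.6  95.5  63.9  73.8] tool [15.4 -0.6 45.1]
pos [0.3732 0.3289 0.0531] rpy [1.7937e+02 4.0000e-02 7.3710e+01] t 11.6333 F [-3.   0.2  2.6] w 0.0111
shift [-0.     -0.0003  0.0001] turn 0.01
```

View pics/w7s.png

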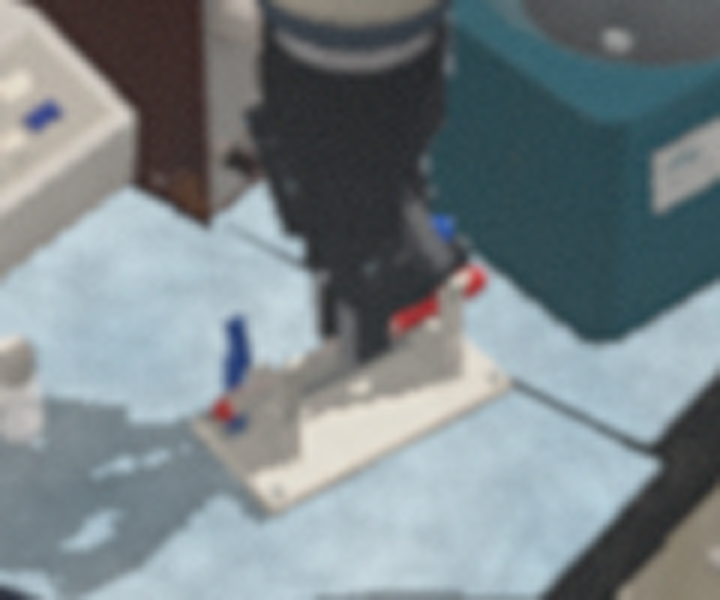

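View pics/w7.png

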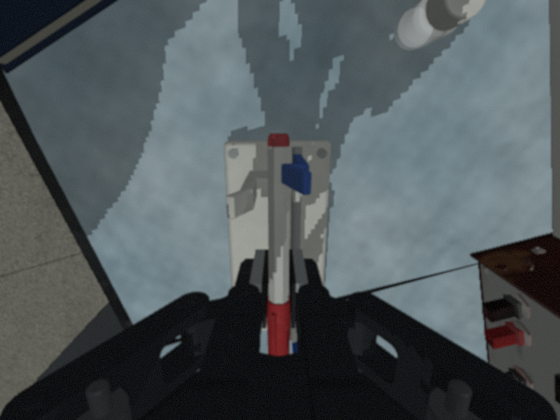

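Call:
servo_tool(series=[[0,0,0.001,0,0.005],[0,0,0.002,0,0.005],[0,0,0.003,0,0.005],[0,0,0.004,0,0.005],[0,0,0.005,0,0.005],[0,0,0.005,0,0.005]])

```text
time_s: 12.13
eef_pos: [0.3733, 0.3289, 0.053]
orientation: [179.3, -0.0, 73.7]
ft_force: [-14.7, -9.4, 28.2]
gripper_width: 0.0115
```

```bash
python3 - <<'E'
from clip import *
meas('w8',1)
go([.3729,.3289,.053],73.7)
E
```

```text
clip [377.4 343.3  95.2  63.8  73.7] tool [15.  -0.6 45. ]
pos [0.3733 0.3289 0.053 ] rpy [ 1.7932e+02 -1.0000e-02  7.3720e+01] t 12.2333 F [-14.1  -9.   28.6] w 0.0114
shift [-0.0001 -0.0004 -0.    ] turn 0.02
```

View pics/w8s.png

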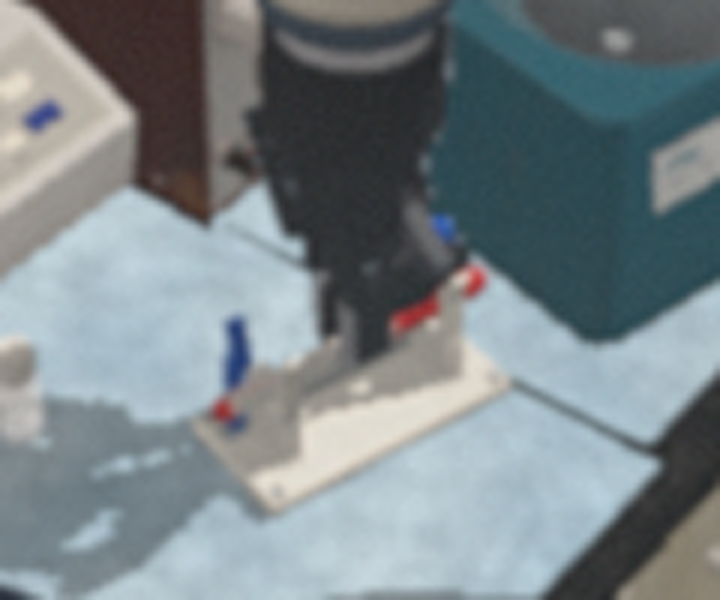

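View pics/w8.png

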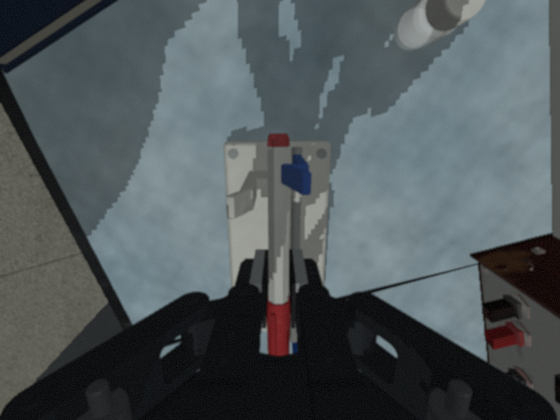

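Firm stop at TCP z 0.053, which is 12 mm above the 41 mm seat, matching the grasp offset. The blue nose at (296,175) now overlaps the marker's edge. I'll relax the push, then release.

Call:
servo_tool(series=[[0,0,0,0,0.005],[0,0,0,0,0.02],[0,0,0,0,0.03],[0,0,0,0,0.03],[0,0,0,0,0.03]])

```text
time_s: 12.65
eef_pos: [0.3733, 0.3286, 0.0522]
orientation: [179.3, 0.0, 73.7]
ft_force: [-0.7, -0.7, -1.1]
gripper_width: 0.0301
```

```bash
python3 - <<'E'
from clip import *
meas('w9',1)
go([.3729,.3289,.053],73.7)
E
```

```text
clip [373.  329.1 126.4  63.7  73.7] tool [ 0.4 -1.  44.2]
pos [0.3733 0.3287 0.0523] rpy [1.7934e+02 3.0000e-02 7.3710e+01] t 12.75 F [-0.4 -0.6 -0.1] w 0.0299
shift [ 0.0001 -0.0004 -0.0007] turn 0.01
```

View pics/w9.png

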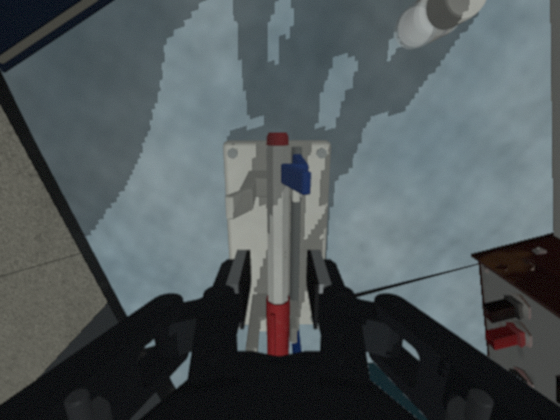

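Call:
servo_tool(series=[[0,0,-0.005,0,0.04],[0,0,-0.015,0,0.04],[0,0,-0.03,0,0.04],[0,0,-0.06,0,0.05],[0,0,-0.095,0,0.06],[0,0,-0.13,0,0.06],[0,0,-0.14,0,0.06],[0,0,-0.14,0,0.06]])

```text
time_s: 13.42
eef_pos: [0.3731, 0.3303, 0.1979]
orientation: [179.0, -0.4, 73.7]
ft_force: [-0.5, -0.3, -0.9]
gripper_width: 0.0597
```

```bash
python3 - <<'E'
from clip import *
meas('w10',1)
p,T=cam('wrist')
for l in ['marker_mid','marker','clip_seat','pen_clip']:
    for d in bot.mark_of(p,l)[:1]:
        P=w(T,d['location']);print(l,round(d['score'],2),P.round(4))
C=cloud(p,T);c=np.array([.3732,.3288]);a=np.deg2rad(73.7);ax=np.array([np.cos(a),np.sin(a)]);nx=np.array([ax[1],-ax[0]])
L=(C[...,:2]-c)@ax;N=(C[...,:2]-c)@nx;Z=C[...,2]
for lo in range(-75,75,10):
    m=(L>lo/1e3)&(L<(lo+10)/1e3)&(abs(N)<.012)&(Z>.03)&(Z<.1)
    if m.any(): print(lo,m.sum(),'N %.1f..%.1f'%(N[m].min()*1e3,N[m].max()*1e3),'zmax near mid',np.median(Z[m&(abs(N)<.003)])*1e3)
m=(abs(N)<.006)&(Z>.035)&(Z<.06);print('L ext',L[m].min(),L[m].max())
cv2.imwrite('pics/w10c.png',cv2.resize(p['frame'][90:350,210:350],None,fx=4,fy=2.3*1,interpolation=cv2.INTER_CUBIC))
go([.40,.30,.31],73.7)
E
```

```text
clip [373.2 329.1 127.2  64.2  73.6] tool [ -2.4  -2.7 189.9]
blue [279 145  11  11  89] [0.395  0.3776 0.0701] [0.3899 0.3727 0.0574] [0.3996 0.3813 0.0768]
blue [279 250  10  18 116] [0.3665 0.2784 0.0685] [0.3606 0.271  0.0553] [0.3922 0.4021 0.3265]
marker_mid 0.91 [0.3745 0.3295 0.0381]
marker 0.95 [0.3735 0.3278 0.036 ]
clip_seat 0.68 [0.3702 0.3314 0.0385]
pen_clip 0.85 [ 0.3738  0.3263 -0.0024]
-75 25 N -5.3..4.2 zmax near mid 45.903410698940135
-65 82 N -6.3..12.0 zmax near mid 47.27159510385334
-55 290 N -12.0..12.0 zmax near mid 47.95629424663711
-45 229 N -12.0..11.9 zmax near mid 47.478835658672224
-35 122 N -6.1..6.1 zmax near mid 46.96748932047598
-25 122 N -6.1..6.2 zmax near mid 46.31299469231689
-15 107 N -5.0..5.1 zmax near mid 45.14660671575268
-5 108 N -4.9..5.0 zmax near mid 45.02461098917887
5 111 N -4.9..5.0 zmax near mid 44.97886589243469
15 111 N -4.8..4.9 zmax near mid 44.652718379609766
25 115 N -4.8..4.9 zmax near mid 44.40980119554683
35 241 N -11.8..12.0 zmax near mid 44.38936798022747
45 204 N -11.8..11.4 zmax near mid 44.47821420961162
55 173 N -4.6..11.6 zmax near mid 44.12087157254974
65 53 N -4.5..4.8 zmax near mid 43.4547521889469
L ext -0.10478070566851927 0.06927885449686315
pos [0.3712 0.3288 0.1905] rpy [179.44   0.18  73.71] t 13.7667 F [0.4 0.7 0.2] w 0.0603
shift [-0.0199  0.0369 -0.1191] turn 0.01
```

View pics/w10c.png

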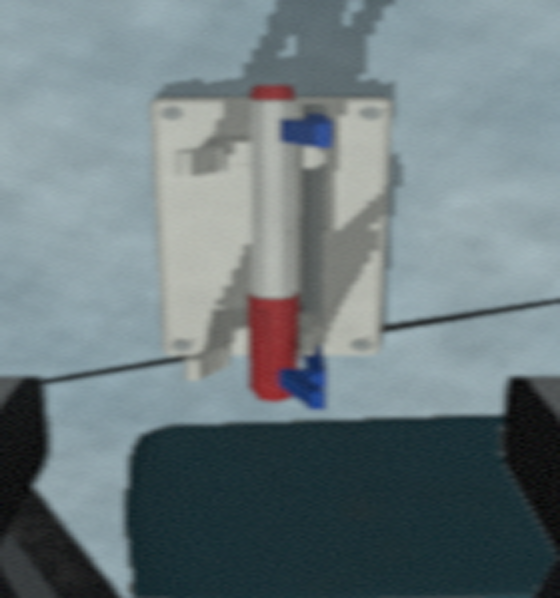

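View pics/w10s.png

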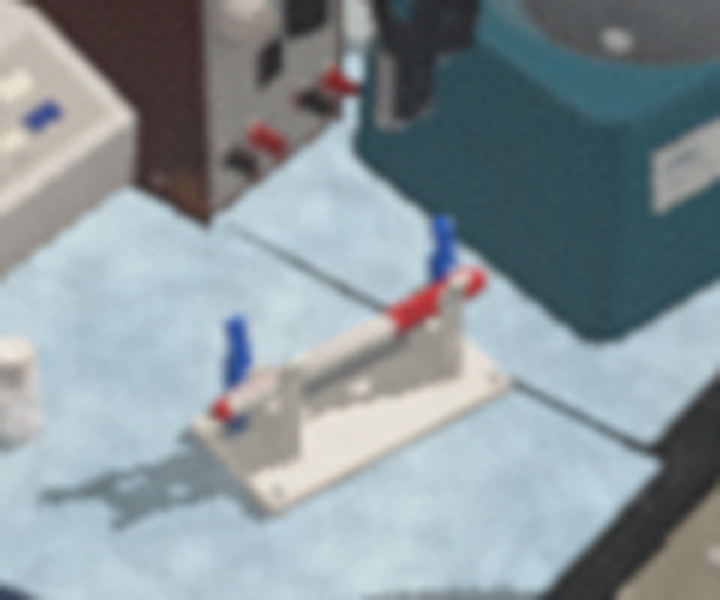

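Both noses overlap the marker at about (305,130) and (300,385) in the crop. It lies low in both forks, with the detected centre within 2 mm of the clip centre. Now back to the box, over the centrifuge.

Call:
servo_tool(series=[[0,0,-0.04,0,0.06],[0,0,-0.08,0,0.06],[0,0,-0.115,0,0.06],[-0.03,0.006,-0.125,0,0.06],[-0.065,0.013,-0.125,0,0.06],[-0.1,0.02,-0.125,0,0.06],[-0.13,0.028,-0.125,0,0.06],[-0.165,0.043,-0.125,-1,0.06],[-0.2,0.058,-0.125,-2,0.06],[-0.235,0.073,-0.125,-3,0.06],[-0.268,0.088,-0.125,-3,0.06],[-0.3,0.102,-0.125,-3,0.06]])

```text
time_s: 14.77
eef_pos: [0.3836, 0.0111, 0.3167]
orientation: [179.5, 0.2, 76.7]
ft_force: [0.8, 0.4, -0.5]
gripper_width: 0.0601
```

```bash
python3 - <<'E'
from h import *
go([.40,-.1,.31],76.5)
go([.47,-.19,.27],76.5)
E
```

```text
pos [0.3836 0.0111 0.3167] rpy [179.5    0.22  76.7 ] t 14.7667 F [ 0.8  0.4 -0.5] w 0.0601
shift [-0.1043  0.0415  0.0074] turn 0.2
pos [0.3836 0.0111 0.3167] rpy [179.5    0.22  76.7 ] t 14.7667 F [ 0.8  0.4 -0.5] w 0.0601
shift [-0.1756  0.1299  0.0485] turn 0.2
```

Call:
servo_tool(series=[[-0.035,0.014,0,0,0.06],[-0.07,0.028,0,0,0.06],[-0.105,0.045,0.005,0,0.06],[-0.125,0.075,0.01,0,0.06],[-0.15,0.105,0.02,0,0.06],[-0.174,0.137,0.035,0,0.06],[-0.174,0.137,0.05,0,0.06],[-0.174,0.137,0.055,0,0.06],[-0.174,0.137,0.055,0,0.06],[-0.174,0.137,0.055,0,0.06]])

```text
time_s: 15.6
eef_pos: [0.4769, -0.1894, 0.2641]
orientation: [179.5, 0.2, 76.7]
ft_force: [0.2, -0.1, 1.8]
gripper_width: 0.0597
```

```bash
python3 - <<'E'
from h import *
for i in range(3):
    p,T=cam('wrist')
    for l in ['handle_grip','lid_hinge']:
        for d in bot.mark_of(p,l)[:1]:
            P=w(T,d['location']);print(l,round(d['score'],2),P.round(4),px(p,T,P).round(0))
    C=cloud(p,T);g=p['frame'].max(-1);m=(g<70)&(C[...,2]>.118)&(C[...,2]<.15)&(abs(C[...,0]-.48)<.05)&(abs(C[...,1]+.19)<.08)
    r=cv2.minAreaRect((C[m][:,:2]*1000).astype(np.float32));print('handle',m.sum(),np.round([*r[0],*r[1],r[2]],1),C[m].mean(0).round(4))
cv2.imwrite('pics/w11.png',p['frame'])
go([.478,-.19,.132],76.5)
E
```

```text
handle_grip 0.83 [ 0.4755 -0.1917  0.1311] [276. 207.]
lid_hinge 0.91 [ 0.6239 -0.2241  0.0884] [417. 193.]
handle 1173 [ 478.6 -187.4   98.7   11.6   76.3] [ 0.4789 -0.1851  0.1364]
handle_grip 0.94 [ 0.4803 -0.1913  0.1297] [280. 204.]
lid_hinge 0.64 [ 0.6217 -0.2213  0.0877] [412. 190.]
handle 1151 [ 478.6 -187.2   99.3   10.7   77. ] [ 0.479  -0.1847  0.1365]
handle_grip 0.67 [ 0.477  -0.1906  0.1296] [276. 204.]
lid_hinge 0.75 [ 0.6216 -0.2225  0.0888] [413. 191.]
handle 1162 [ 478.5 -187.4   99.7   11.5   76.3] [ 0.479  -0.1846  0.1365]
pos [ 0.4773 -0.1899  0.2642] rpy [179.43   0.24  76.72] t 16.05 F [ 1.3 -0.1  0. ] w 0.0603
shift [ 0.0006 -0.0006  0.1322] turn 0.22
```

View pics/w11.png

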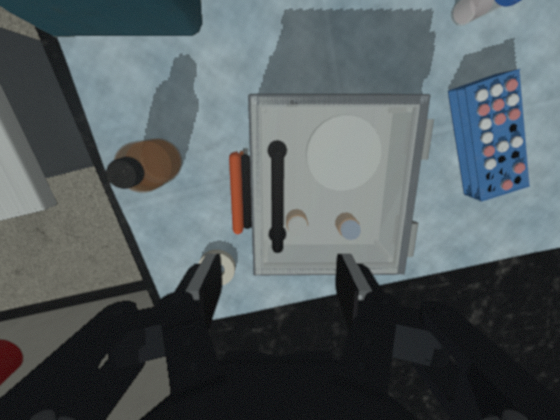

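Call:
servo_tool(series=[[0.002,0,0.03,0.2,0.06],[0.002,0,0.06,0.2,0.06],[0.002,0,0.09,0.2,0.06],[0.002,0,0.115,0.2,0.06],[0.002,0,0.13,0.2,0.05],[0.002,0,0.137,0.2,0.045],[0.002,0,0.137,0.2,0.04],[0.002,0,0.137,0.2,0.04],[0.002,0,0.137,0.2,0.04],[0.002,0,0.137,0.2,0.04]])

```text
time_s: 16.88
eef_pos: [0.4797, -0.1891, 0.1291]
orientation: [179.3, 0.3, 76.5]
ft_force: [-0.3, -0.1, 0.1]
gripper_width: 0.0402
```

```bash
python3 - <<'E'
from h import *
p,T=cam('wrist')
cv2.imwrite('pics/w12.png',p['frame'])
go([.4786,-.189,.127],76.5)
E
```

```text
pos [ 0.4796 -0.1891  0.1289] rpy [179.28   0.27  76.52] t 16.9333 F [ 0.1 -0.2 -0.7] w 0.04
shift [-0.0001 -0.0011  0.0019] turn 0.02
```

View pics/w12.png

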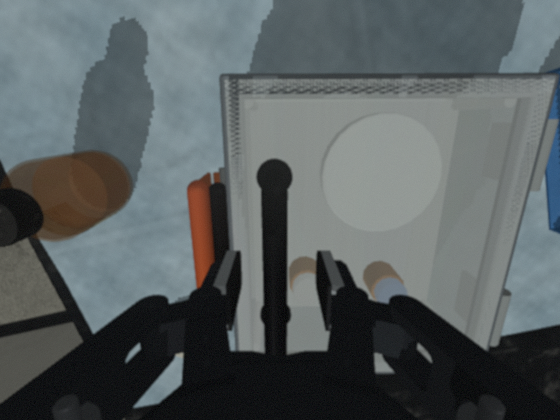

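The bar at column 274 lies between the fingers, about 1 mm off centre. Adjust and close.

Call:
servo_tool(series=[[0,-0.001,0.002,0,0.03],[0,-0.001,0.002,0,0.02],[0,-0.001,0.002,0,0.005],[0,-0.001,0.002,0,0.005],[0,-0.001,0.002,0,0.005],[0,-0.001,0.002,0,0.005],[0,-0.001,0.002,0,0.005]], newtons=90)

```text
time_s: 17.52
eef_pos: [0.4781, -0.1888, 0.1274]
orientation: [179.4, 0.3, 76.5]
ft_force: [-5.8, 1.9, 3.8]
gripper_width: 0.0095
```

```bash
python3 - <<'E'
from h import *
go([.4786,-.189,.127],76.5)
E
```

```text
pos [ 0.4781 -0.1888  0.1274] rpy [179.35   0.27  76.52] t 17.5167 F [-5.8  1.9  3.8] w 0.0095
shift [-0.0001  0.0006  0.0004] turn 0.02
```

Call:
servo_tool(series=[[0,0.0002,-0.0005,0,0.005],[0,0.0003,-0.001,0,0.005],[0,0.0004,-0.0015,0,0.005],[0,0.0006,-0.002,0,0.005],[0,0.0008,-0.0025,0,0.005],[0,0.001,-0.003,0,0.005],[0,0.001,-0.003,0,0.005]], newtons=90)

```text
time_s: 18.1
eef_pos: [0.4782, -0.1888, 0.1282]
orientation: [179.6, 0.2, 76.5]
ft_force: [-0.0, -2.5, -16.5]
gripper_width: 0.0091
```

```bash
python3 - <<'E'
from h import *
go([.4781,-.1888,.1274],76.5)
E
```

```text
pos [ 0.4782 -0.1888  0.1282] rpy [179.55   0.25  76.51] t 18.1 F [ -0.   -2.5 -16.5] w 0.0091
shift [-0.0001 -0.0001  0.0008] turn 0.01
```

Call:
servo_tool(series=[[0,0.0005,-0.0025,0,0.005],[0,0.0007,-0.003,0,0.005],[0,0.0008,-0.0035,0,0.005],[0,0.001,-0.004,0,0.005],[0,0.001,-0.0045,0,0.005],[0,0.0012,-0.005,0,0.005],[0,0.0012,-0.005,0,0.005]], newtons=90)

```text
time_s: 18.68
eef_pos: [0.4808, -0.1894, 0.1363]
orientation: [179.2, 0.3, 76.5]
ft_force: [3.7, -2.2, -0.6]
gripper_width: 0.0086
```

```bash
python3 - <<'E'
from h import *
go([.4781,-.1888,.1274],76.5)
E
```

```text
pos [ 0.4808 -0.1894  0.1363] rpy [179.24   0.29  76.53] t 18.6833 F [ 3.7 -2.2 -0.6] w 0.0086
shift [ 0.     -0.0028  0.0089] turn 0.03
```

Call:
servo_tool(series=[[0,0.0004,-0.001,0,0.005],[0,0.0008,-0.002,0,0.005],[0,0.0012,-0.003,0,0.005],[0,0.0016,-0.004,0,0.005],[0,0.002,-0.005,0,0.005],[0,0.0024,-0.006,0,0.005],[0,0.0028,-0.007,0,0.005],[0,0.0032,-0.008,0,0.005],[0,0.0036,-0.009,0,0.005],[0,0.0042,-0.0105,0,0.005],[0,0.0048,-0.0115,0,0.005],[0,0.0048,-0.0115,0,0.005]], newtons=90)

```text
time_s: 19.68
eef_pos: [0.4857, -0.1905, 0.1496]
orientation: [179.1, 0.3, 76.5]
ft_force: [-1.2, 0.8, -0.7]
gripper_width: 0.0092
```

```bash
cat > lid.py <<'E'
from h import *
def lid(tag):
    go([.4781,-.1888,.1274],76.5)
    H=np.array([.6225,-.2225]);a=np.deg2rad(-13.4);ex=np.array([np.cos(a),np.sin(a)]);ey=np.array([-ex[1],ex[0]])
    for n in ('side','top','wrist'):
        p,T=cam(n);C=cloud(p,T);X=(C[...,:2]-H)@ex;Y=(C[...,:2]-H)@ey;Z=C[...,2]
        m=(X>-.185)&(X<-.02)&(abs(Y)<.1)&(Z>.085)&(Z<.15)&(p['frame'].max(-1)>90)
        if m.sum()>50:
            A=np.c_[X[m],np.ones(m.sum())];k=np.ones(m.sum(),bool)
            for _ in range(4):
                c=np.linalg.lstsq(A[k],Z[m][k],rcond=None)[0];r=Z[m]-A@c;k=abs(r)<max(.004,2*np.std(r[k])*.8)
            print(n,m.sum(),k.sum(),'slope angle',-np.arctan(c[0]),'z hinge',c[1])
        for d in bot.mark_of(p,'handle_grip')[:1]:
            P=w(T,d['location']);print(n,'handle',round(d['score'],2),P.round(4))
        if n!='top':
            f=p['frame']; f=cv2.resize(f[90:260,240:440],None,fx=4,fy=3.5,interpolation=cv2.INTER_CUBIC) if n=='side' else f
            cv2.imwrite(f'pics/{tag}{n}.png',f)
E
python3 -c "
from lid import *
lid('l1')"
```

```text
pos [ 0.4857 -0.1905  0.1496] rpy [179.12   0.31  76.53] t 19.6833 F [-1.2  0.8 -0.7] w 0.0092
shift [ 0.     -0.0081  0.0221] turn 0.03
side 967 832 slope angle 0.1436742376610696 z hinge 0.09633662349603464
side handle 0.7 [ 0.4872 -0.1884  0.1511]
top 1918 1402 slope angle 0.13649412590616677 z hinge 0.09701949145852601
top handle 0.86 [ 0.4865 -0.19    0.1507]
wrist 49358 49321 slope angle 0.137783787529664 z hinge 0.09581886507313048
wrist handle 0.57 [ 0.4857 -0.1928  0.1492]
```

View pics/l1side.png

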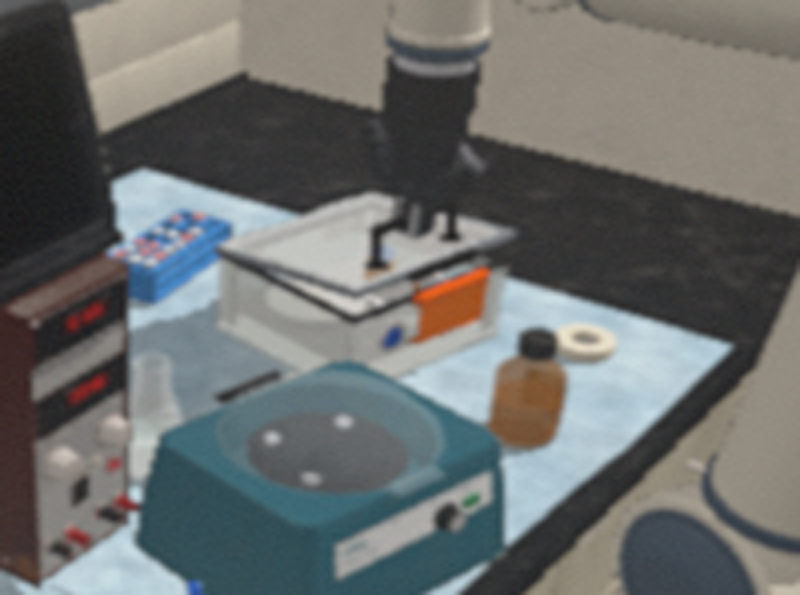

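View pics/l1wrist.png

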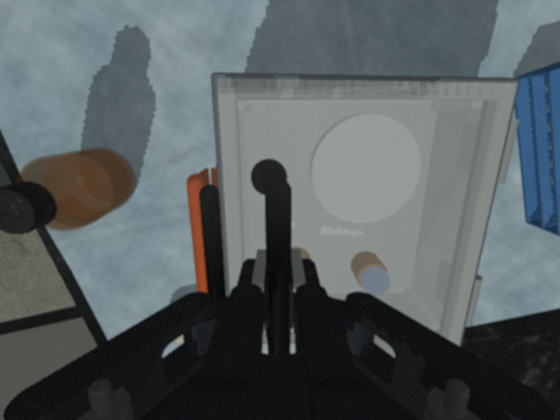

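All three cameras give a lid slope of 0.137–0.144 rad, about 25 mm. I'll hold and check that it stays still.

Call:
servo_tool(series=[[0,0,0,0,0.005],[0,0,0,0,0.005],[0,0,0,0,0.005],[0,0,0,0,0.005],[0,0,0,0,0.005],[0,0,0,0,0.005],[0,0,0,0,0.005],[0,0,0,0,0.005]])

```text
time_s: 20.65
eef_pos: [0.4852, -0.1904, 0.1483]
orientation: [179.2, 0.3, 76.5]
ft_force: [-2.8, -1.5, 0.1]
gripper_width: 0.009
```

```bash
python3 -c "
from lid import *
lid('l2')
p,T=cam('side')
for l in ['marker_mid','clip_seat','amber_bottle','conical_flask','small_vial']:
    for d in bot.mark_of(p,l)[:1]: print(l,round(d['score'],2),w(T,d['location']).round(3))
cv2.imwrite('pics/clipend.png',cv2.resize(p['frame'][220:320,195:335],None,fx=5,fy=5,interpolation=cv2.INTER_CUBIC))
go([.4781,-.1888,.1274],76.5)
print(bot.state()['joint_vel'].round(3))
"
```

```text
pos [ 0.4852 -0.1904  0.1483] rpy [179.24   0.29  76.52] t 20.65 F [-2.8 -1.5  0.1] w 0.009
shift [ 0.     -0.0075  0.0208] turn 0.02
side 991 856 slope angle 0.13524307062700505 z hinge 0.09631328590066338
side handle 0.91 [ 0.4885 -0.1889  0.1477]
top 1919 1399 slope angle 0.13570920033380943 z hinge 0.09639173920217732
top handle 0.76 [ 0.4856 -0.1902  0.1487]
wrist 49492 49453 slope angle 0.1354795461248484 z hinge 0.09585543910171818
wrist handle 0.72 [ 0.4855 -0.1947  0.1511]
marker_mid 0.64 [0.372 0.331 0.039]
clip_seat 0.85 [0.369 0.328 0.041]
amber_bottle 0.76 [ 0.333 -0.133 -0.008]
conical_flask 0.73 [ 0.542  0.093 -0.004]
small_vial 0.67 [ 0.478  0.426 -0.004]
pos [ 0.4852 -0.1904  0.1483] rpy [179.23   0.29  76.52] t 21.25 F [-1.9  0.2  0.8] w 0.009
shift [ 0.     -0.0075  0.0208] turn 0.02
[-0.015 -0.022 -0.056  0.081  0.063 -0.238]
```

View pics/clipend.png

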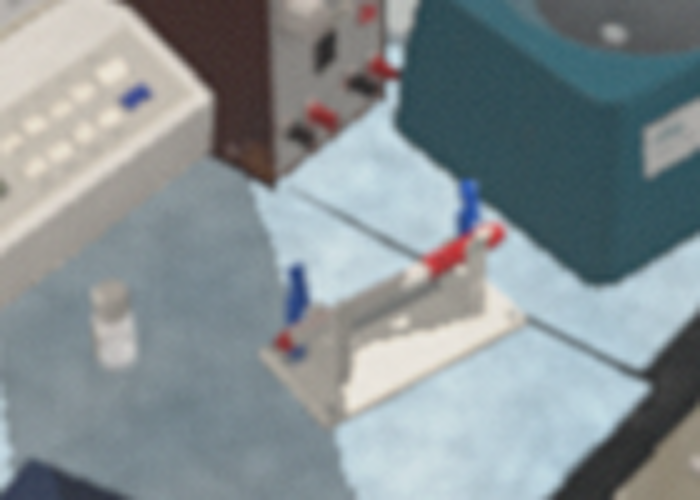

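The lid is steady at 0.135–0.139 rad, about 24–25 mm. The marker is still clipped and the bystanders have not moved.

```bash
python3 -c "
from plant import bot
print(bot.hand_in())"
```

```text
the job is handed in; nothing more can be done
None
```

I pressed the red marker into the pen clip and let go of it. Only then did I pull the lid open, and I handed in at about 21 s of robot time, still gripping the handle.

- **Marker:** The press ended on a firm stop of about 28 N, with the tool 12 mm above the seat height, which matches how the marker was held. In the pictures it lies low in both forks with both blue noses over it. Its detected centre is within about 2 mm of the clip's centre.
- **Lid:** The seal let go after a pull of at least 16.5 N; the true peak may have been a little higher. I then raised the lid slowly. At the end all three cameras gave about 0.135 rad, and the handle's rise of 20.8 mm gave about 0.14 rad, so the front edge is about 24 to 25 mm open. The arm's reading did not change over the last 0.6 s, and the most I saw it open was 0.144 rad.
- **Bystanders:** The amber bottle, conical flask and small vial were detected within about 5 mm of where they started, which is roughly the detector's accuracy.

**Small disagreements:**
- Wrist-camera depth read the clipped marker's top about 2 to 4 mm lower than it should be. I took that as camera bias, because the detected clip seat read low too.
- The gripper showed about 2.5 mm less than the stated width on both the marker and the handle.

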